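# Stamp a tag with the round-topped hand stamp

## Task

Stamp the paper tag that lies under the round-topped hand stamp: with the fingertips press its round wooden top straight down to the stop, gently, keep it down for about one second so that the print takes, then let it spring back up and withdraw. Do not lift, shift or tip the stamp, and leave the square-topped and bar-topped stamps, the glue bottle and the tape roll untouched.

Things in the scene. Friction and masses are not known exactly. Their poses are not given: they have to be found in the camera images.
- round_stamp: the stamp to use: a self-inking hand stamp with a ROUND wooden top, standing loose and upright on the board. Black plastic foot frame 46 x 64 mm (x by y), over it a grey plastic cover 36 x 78 mm and a flat wooden disc 44 mm across and 14 mm thick; 90 mm tall in all, about 0.22 kg. Origin: centre of the foot's underside; z points up
- round_top (a point): centre of the flat upper face of the round wooden top; it goes down with the handle (90 mm above the stamp's underside when up, 78 mm when fully down)
- round_handle (a joint): how far the handle (cover and round top) of this stamp is pressed down, m: 0 = up, 0.012 = at its lower stop. A spring pushes it back up: about 2 N to start moving it, 7 N at the stop; it rises by itself when let go
- square_stamp: another stamp, the same but with a SQUARE wooden top 28 x 28 mm, 90 mm tall; to be left alone. Origin: centre of the foot's underside
- square_handle (a joint): how far the square-topped stamp's handle is pressed down, m (0 = up, 0.012 = down)
- bar_stamp: another stamp, the same but with a long narrow BAR as its wooden top, 18 x 70 mm, 90 mm tall; to be left alone. Origin: centre of the foot's underside
- bar_handle (a joint): how far the bar-topped stamp's handle is pressed down, m (0 = up, 0.012 = down)
- board: fixed flat greyboard 120 x 340 mm, 3 mm thick, with three cream paper tags in a row along its y; one stamp stands on each tag, about 108 mm apart, in any order. Origin: centre of its underside, on the table
- glue_bottle: loose white glue bottle with a black cap standing beyond the board, 44 mm across, 105 mm tall; to be left alone. Origin: centre of its underside
- tape_roll: loose roll of paper tape lying flat beyond the board, 70 mm across, 20 mm high; to be left alone. Origin: centre of its underside
Things that resemble listed ones, but are neither listed nor needed, are in the scene too. What is shaped like the round_stamp but yellow is not meant.

How it is judged:
By the outcome, as a careful person would: the job done as asked, in the order asked, and still so for the second after the job is handed in, with the robot touching nothing.
It also fails if it takes over 32 s, if anything falls off the work surface, if the arm or the gripper's body presses on something with over 40 N, if the wrist force passes 120 N, or if a joint passes its speed limit or range.

## Robot

A 7-joint arm with a two-finger parallel gripper is mounted at the origin on the work surface. World frame = base frame: x ahead of the robot, y to its left, z up, the work surface at z = 0. Lengths are in m, angles in rad, forces in N, time in s.
With the tool pointing down it reaches from about 0.4 to 0.85 m from the base axis. Payload 4.4 kg.
Tool frame: the origin (TCP) lies midway between the tips of the shut fingers; the grasp point (between the pads) lies 19 mm behind it; z points along the fingers, y is the direction in which the jaws open and shut (so a half turn about z gives the same grasp; the last joint's range is limited). The gripper opens to 94 mm and grips with 3 to 60 N. Pads are 16 mm wide; open, the fingers measure 119 mm over their backs; the gripper's body (75 mm by 177 mm) begins 78 mm behind the grasp point.
Start: joints at [-1.178, 0.628, 0.038, 1.517, -0.027, 0.996, -0.02], TCP at [0.288, 0.583, 0.205] pointing down, gripper open.
Joint ranges: [-3.06, 3.06], [-0.37, 2.12], [-1.25, 1.32], [0.18, 2.47], [-1.1, 4.24], [0.23, 1.98], [-2.94, 2.94]. Speed limits (rad/s): [2.57, 2.57, 3.14, 3.14, 3.14, 3.14, 3.14].

## Interface

Orientations are given as a unit quaternion [x, y, z, w].
In Python, from workcell import telemetry, cams, order, nets gives the robot as it stands.
- The arm moves only by the tool send_rows, never from a script. Its argument "targets" is a list of rows, each a list of 7 numbers: the shift along the world's x, y, z scaled (see below), then the turn, a rotation vector about the world's x, y, z scaled (see below), then the gripper command: -1 is fully open, 1 is shut, values between are in proportion. In form: [[x, y, z, wx, wy, wz, fingers], ...]. A call has 1 to 5 rows; each row shifts and turns the pose as measured when the row begins; what a row does not reach is not made up. The controller multiplies each number of a shift by 60 mm and each number of a turn by pi rad. A row lasts 1/8 s, in which the tool goes at most 62.5 mm and 10.7 degrees, less where a joint would pass 70% of its speed; a pose out of reach is approached as far as the arm can. A call with a number of a shift or a turn outside -1 to 1 is refused whole. A call with a gripper value outside its range is refused whole. The fingers move at their own pace and stop on an object; the grip force is fixed at half the most. Time passes only in rows, so rows that do not move let the fingers close. It gives the time, the measured TCP pose, the force and the opening at its end, in the units of the state.
- telemetry.get_obs(): the state, without advancing time (a new reading comes with each control period).
- cams.grab_frame(name): name is "scene" or "side" or "wrist"; returns (picture, depth): 400x640x3 uint8, blue, green, red; 400x640 float32, m along the optical axis (not along the pixel's ray), 0 where there is no reading.
- cams.camera_info(name): a dict with "mtx" (3x3 intrinsics, pixels), "pose" (4x4, takes a point from camera to world coordinates). Camera axes: x right, y down, z forward; pixel columns grow to the right and rows downward; lengths in m; the calibration is good to about 2 mm. A picture is of the moment at which its call begins: read the wrist's pose just before it. camera_info takes no time and is no camera call; for the wrist camera it gives the pose at the moment of the call.
- order.finish_job(): hands the job in, once; it reports no verdict.
Trained networks look in the newest picture that a camera, given by its name, has taken for a name from the list of things; names that differ only in an ending like _2 or _b are one class to them, and where a whole thing is asked for, a point or a joint stands for the part that bears it (a point fixed in the world has none). Each returns a list of dicts, best first, with "conf" (0 to 1); they miss things now and then, are a little off and sometimes report something else, mostly with a low value. They report only what shows in the picture. A call takes as long as a camera call. They do not tell look-alikes from the thing itself.
- nets.recognise(camera, thing): "rect" ([left, top, right, bottom] in pixels, round what is visible of it).
- nets.cut_out(camera, thing): "region" (400x640 bool, what is visible of it) and "rect" ([left, top, right, bottom] in pixels, round what is visible of it).
- nets.place_of(camera, thing): "xy" ([column, row] in pixels: a listed point, or the origin of a listed thing).
The state is a dict: "time_s": time; "joint_pos": joint angles; "qvel": joint speeds; "effort": joint torques, N m; "tcp_pos": TCP position; "tool_rot": TCP orientation; "contact_force": force on the tool from outside, world axes, zero at the start; "moment": the same for the moment, N m; "grip_width": opening from 0.0 (shut) to 1.0 (fully open).
Only numpy, scipy, OpenCV 4.12 (cv2) and the standard library are available. Lean on these libraries where they do the work, as an engineer would, in place of code of your own. Each camera call takes 0.05 s, during which the arm holds its last target.

## Working session

There is one attempt and no reset: what is moved stays moved. The work goes in short steps, Python scripts to look and compute and a tool call to move; the robot and the scene stay as the last step left them, time stands still between calls to the robot, and variables do not carry over. Pictures are saved under pics/ and viewed, and the job is handed in when it is done.

Besides the shell and the picture viewer there is one more tool, called after ">>>" as a command line: name --pt "numbers of a row" for each row, then --argument value for the rest. send_rows: Moves the arm, as the interface text tells. Shifts and turns lie within -1 to 1; 1 stands for 60 mm of shift or pi rad of turn. Its arguments: {"type":"object","properties":{"targets":{"type":"array"}},"required":["targets"]}

```bash
mkdir -p pics
cat > h.py <<'E'
import numpy as np, cv2
from workcell import telemetry, cams, order, nets
def ray(cam,u,v):
    c=cams.camera_info(cam);K=np.array(c['mtx']);T=np.array(c['pose'])
    d=T[:3,:3]@np.linalg.solve(K,[u,v,1.]);return T[:3,3],d
def world(cam,u,v,z):
    o,d=ray(cam,u,v);return o+d*z   # z depth
def atz(cam,u,v,h):
    o,d=ray(cam,u,v);return o+d*(h-o[2])/d[2]
E
python3 - <<'E'
from h import *
for c in ['scene','side']:
    p,d=cams.grab_frame(c);cv2.imwrite(f'pics/{c}0.png',p);np.save(f'{c}0.npy',d)
    for n in ['round_stamp','square_stamp','bar_stamp']:
        print(c,n,[(np.round(r['rect']).tolist(),round(r['conf'],2)) for r in nets.recognise(c,n)])
    print(c,'top',[(np.round(r['xy'],1).tolist(),round(r['conf'],2)) for r in nets.place_of(c,'round_top')])
o=telemetry.get_obs();print(o['time_s'],o['tcp_pos'],o['tool_rot'],o['grip_width'],o['contact_force'])
E
```

```text
scene round_stamp [([369.0, 194.0, 417.0, 242.0], 0.83), ([262.0, 128.0, 285.0, 179.0], 0.81), ([326.0, 145.0, 362.0, 196.0], 0.72), ([280.0, 190.0, 319.0, 247.0], 0.71)]
scene square_stamp [([244.0, 227.0, 289.0, 284.0], 0.78)]
scene bar_stamp [([191.0, 277.0, 250.0, 340.0], 0.71)]
scene top [([340.5, 150.0], 0.94), ([394.7, 196.2], 0.93), ([297.6, 201.6], 0.73), ([272.7, 135.1], 0.72)]
side round_stamp [([285.0, 228.0, 324.0, 284.0], 0.9), ([311.0, 174.0, 341.0, 227.0], 0.62), ([368.0, 222.0, 409.0, 281.0], 0.6), ([221.0, 193.0, 265.0, 244.0], 0.6)]
side square_stamp [([326.0, 142.0, 349.0, 193.0], 0.72)]
side bar_stamp [([333.0, 114.0, 358.0, 161.0], 0.62)]
side top [([242.6, 197.7], 0.95), ([408.6, 178.1], 0.94), ([392.3, 232.1], 0.71), ([326.8, 177.8], 0.66), ([306.4, 233.8], 0.58)]
0.5 [0.28784389 0.58276918 0.20544756] [ 2.27402133e-01  9.73800939e-01 -2.39303812e-05 -1.69335398e-05] 1.0003448844814753 [ 0.03240275 -0.00064825 -0.10249514]
```

View pics/scene0.png

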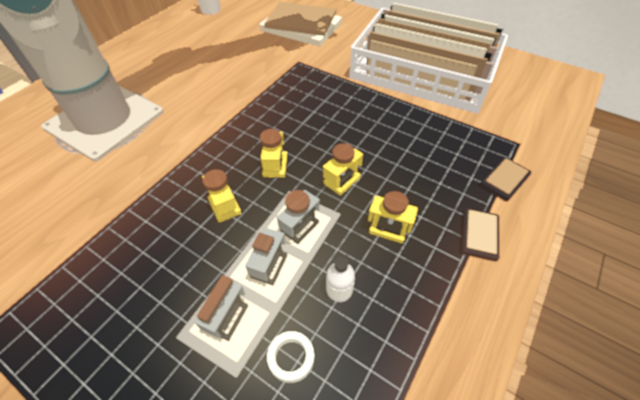

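View pics/side0.png

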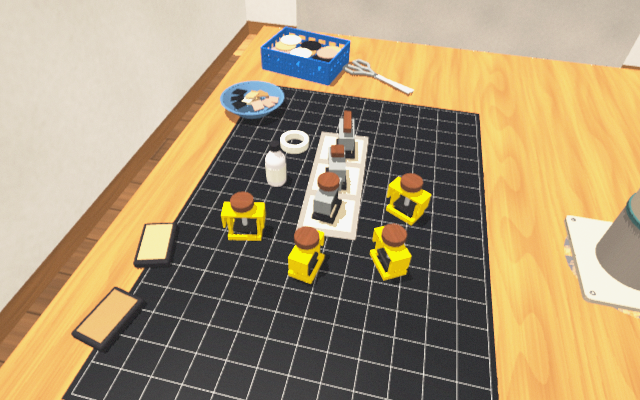

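The scene picture shows the grey, round-topped stamp on the board with its top near (298,201); in the side picture the top is near (328,181). Four yellow look-alikes could be mistaken for it, at scene (272,136), (343,152), (396,202) and (215,180). I rule those out by colour. The square top is at (263,242) and the bar at (215,298). Next I'll check close crops and measure.

Run:
```python
from h import *
a=cv2.imread('pics/scene0.png')[175:265,235:345];b=cv2.imread('pics/side0.png')[160:250,285:395]
cv2.imwrite('pics/crop.png',np.hstack([cv2.resize(x,None,fx=3.5,fy=3.5,interpolation=2) for x in(a,b)]))
def brown(c,p,r):
    hsv=cv2.cvtColor(p,cv2.COLOR_BGR2HSV);m=((hsv[...,0]<14)&(hsv[...,1]>90)&(hsv[...,2]>40)).astype(np.uint8)
    k=np.zeros_like(m);k[r[1]:r[3],r[0]:r[2]]=1;return m*k
o1,d1=ray('scene',297.6,201.6);o2,d2=ray('side',326.8,177.8)
A=np.stack([d1,-d2],1);s=np.linalg.lstsq(A,o2-o1,rcond=None)[0];p1=o1+s[0]*d1;p2=o2+s[1]*d2
print('tri',p1,p2)
for c,r in [('scene',(280,186,319,216)),('side',(314,170,342,192))]:
    p=cv2.imread(f'pics/{c}0.png');d=np.load(c+'0.npy');m=brown(c,p,r)
    v,u=np.nonzero(m&(d>0));W=np.array([world(c,x,y,d[y,x]) for x,y in zip(u,v)])
    zt=np.percentile(W[:,2],90);t=W[W[:,2]>zt-.006]
    print(c,len(W),'top z',zt,np.median(t[:,2]),'centre',(t.min(0)+t.max(0))/2,t.mean(0),np.ptp(t,axis=0))
# all-point height map from scene: foot, etc.
for c,(u,v) in [('scene',(263,242)),('scene',(215,298)),('scene',(343,152)),('scene',(396,201)),('scene',(272,136)),('scene',(215,178)),('scene',(343,268)),('scene',(325,210))]:
    d=np.load(c+'0.npy');print((u,v),world(c,u,v,d[v,u]).round(3))
```

```text
tri [ 0.58915722 -0.00125891  0.09110668] [ 0.58889053 -0.00136519  0.09117104]
scene 416 top z 0.09425478140761262 0.09322965469443739 centre [0.58730109 0.0008173  0.09261771] [ 0.5877207  -0.00066576  0.09306738] [0.04180596 0.04265858 0.00833895]
side 339 top z 0.09305362622230247 0.09159586015189425 centre [0.58519098 0.0033988  0.09073243] [0.58482696 0.0055124  0.09145391] [0.04087388 0.04403404 0.00729333]
(263, 242) [ 0.589 -0.098  0.093]
(215, 298) [ 0.589 -0.209  0.093]
(343, 152) [0.595 0.143 0.091]
(396, 201) [0.732 0.092 0.091]
(272, 136) [0.453 0.104 0.092]
(215, 178) [ 0.432 -0.039  0.092]
(343, 268) [ 0.723 -0.073  0.105]
(325, 210) [0.605 0.062 0.002]
```

View pics/crop.png

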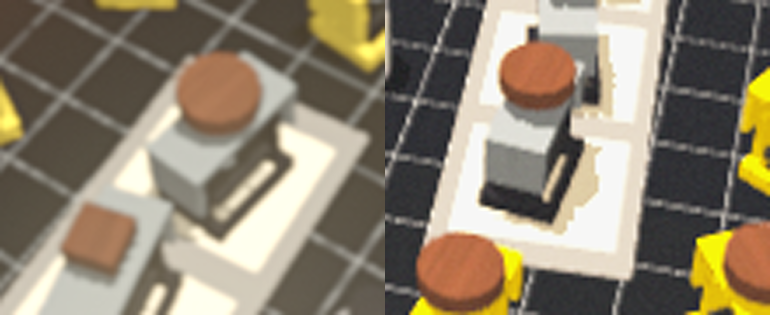

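>>> send_rows --pt "0.4 -0.8 0 0 0 0 1" --pt "0.4 -0.8 0 0 0 0 1" --pt "0.4 -0.8 0 0 0 0 1" --pt "0.4 -0.8 0 0 0 0 1" --pt "0.4 -0.8 0 0 0 0 1"

```text
time_s: 1.12
tcp_pos: [0.4073, 0.341, 0.2055]
tool_rot: [0.223, 0.975, 0.002, -0.0]
contact_force: [1.3, 0.3, 0.6]
grip_width: 0.507
```

>>> send_rows --pt "0.4 -0.8 0 0 0 0 1" --pt "0.4 -0.8 0 0 0 0 1" --pt "0.4 -0.8 0 0 0 0 1" --pt "0.4 -0.8 0 0 0 0 1" --pt "0 0 0 0 0 0 1"

```text
time_s: 1.75
tcp_pos: [0.5088, 0.1376, 0.207]
tool_rot: [0.227, 0.974, 0.003, 0.002]
contact_force: [-0.7, 0.5, -0.3]
grip_width: 0.009
```

Run:
```python
from h import *
c=cams.camera_info('wrist');p,d=cams.grab_frame('wrist');cv2.imwrite('pics/w1.png',p);np.save('w1.npy',d)
print(np.round(c['pose'],3))
for r in nets.place_of('wrist','round_top'):
    u,v=r['xy'];print((u,v),r['conf'],atz('wrist',u,v,.092),world('wrist',u,v,d[int(v),int(u)]))
```

```text
[[ 0.442  0.872  0.209  0.447]
 [ 0.897 -0.431 -0.097  0.166]
 [ 0.006  0.231 -0.973  0.385]
 [ 0.     0.     0.     1.   ]]
(359.9, 261.2) 0.85 [0.5892252  0.15202021 0.092     ] [0.47913218 0.16587509 0.31626854]
(264.3, 158.0) 0.83 [0.44008874 0.10989525 0.092     ] [0.44001471 0.10908283 0.08805106]
(141.4, 202.8) 0.79 [ 0.42459695 -0.03114263  0.092     ] [ 0.4242499  -0.03447202  0.08715866]
```

View pics/w1.png

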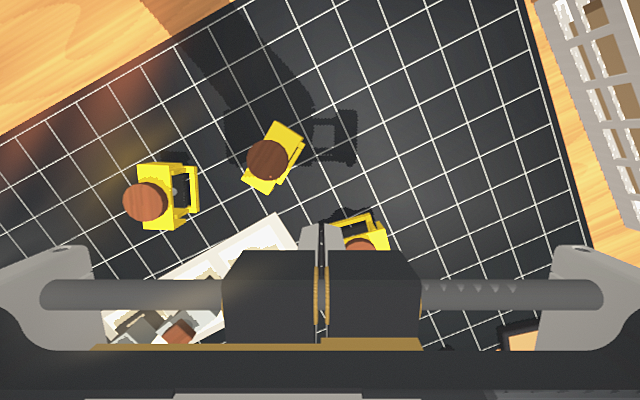

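The wrist view shows only the yellow look-alikes, at (145,202), (267,160) and (360,250). The target is hidden behind the gripper, so I'll move past it to get a second look.

>>> send_rows --pt "0.75 -0.4 0 0 0 0 1" --pt "0.75 -0.4 0 0 0 0 1" --pt "0.75 -0.4 0 0 0 0 1" --pt "0.75 -0.4 0 0 0 0 1" --pt "0 0 0 0 0 0 1"

```text
time_s: 2.48
tcp_pos: [0.688, 0.0588, 0.2064]
tool_rot: [0.213, 0.977, 0.007, -0.001]
contact_force: [-0.8, 0.2, 0.1]
grip_width: 0.01
```

Run:
```python
from h import *
c=cams.camera_info('wrist');p,d=cams.grab_frame('wrist');cv2.imwrite('pics/w2.png',p);np.save('w2.npy',d)
for r in nets.place_of('wrist','round_top'):
    u,v=r['xy'];print((u,v),r['conf'],atz('wrist',u,v,.093),world('wrist',u,v,d[int(v),int(u)]))
o=telemetry.get_obs();print(o['tcp_pos'],o['tool_rot'])
```

```text
(357.2, 78.2) 0.74 [0.5872721 0.1467796 0.093    ] [0.58681459 0.14752535 0.0893778 ]
(226.5, 133.7) 0.66 [0.58108459 0.00575701 0.093     ] [0.58107124 0.00573194 0.09290947]
(165.7, 267.7) 0.18 [ 0.68155641 -0.12634051  0.093     ] [ 0.69999628 -0.19477269 -0.00085162]
[0.68510607 0.06248472 0.20677723] [ 0.21133523  0.9773785   0.00789524 -0.00252029]
```

View pics/w2.png

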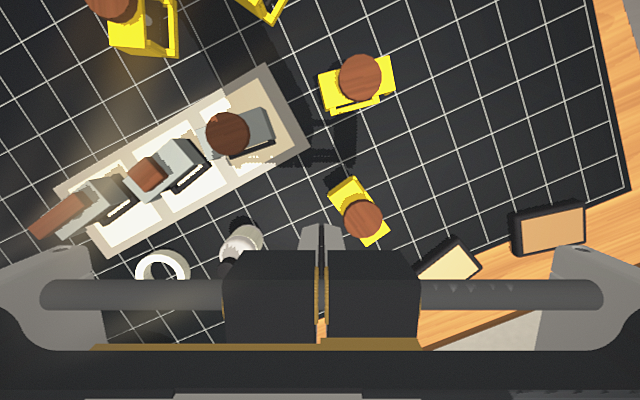

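The wrist view shows the grey round stamp's top at (228,132), with the square and bar stamps next to it on the same board. The arm was still settling, so I'll measure again.

Run:
```python
from h import *
for i in range(2):
    a=telemetry.get_obs()['tcp_pos'];W=cams.camera_info('wrist');p,d=cams.grab_frame('wrist')
K=np.array(W['mtx']);T=np.array(W['pose'])
v,u=np.mgrid[100:165,195:285]
z=d[100:165,195:285];P=np.linalg.inv(K)@np.stack([u.ravel(),v.ravel(),np.ones(u.size)])*z.ravel()
X=(T[:3,:3]@P).T+T[:3,3];hsv=cv2.cvtColor(p[100:165,195:285],cv2.COLOR_BGR2HSV).reshape(-1,3)
k=(X[:,2]>.084)&(X[:,2]<.1)&(hsv[:,1]>90)&(z.ravel()>0);t=X[k]
print(a,len(t),(t.min(0)+t.max(0))/2,np.median(t,0),np.ptp(t,axis=0))
(cx,cy),r=cv2.minEnclosingCircle(t[:,:2].astype(np.float32)*1000);print(cx,cy,r)
```

```text
[0.68466824 0.06262651 0.20712363] 1441 [0.5838658  0.00159992 0.08910249] [0.58378665 0.0023481  0.09158573] [0.0427851  0.04209978 0.01019952]
583.7326049804688 1.6779495477676392 21.593204498291016
```

>>> send_rows --pt "-0.8 -0.5 0 -0.005 0 0 1" --pt "-0.8 -0.5 -0.3 0 0 0 1" --pt "0 0 -0.3 0 0 0 1" --pt "0 0 0 0 0 0 1" --pt "0 0 0 0 0 0 1"

```text
time_s: 3.3
tcp_pos: [0.5813, 0.0089, 0.1731]
tool_rot: [0.206, 0.979, 0.001, -0.001]
contact_force: [0.0, 0.3, -0.4]
grip_width: 0.005
```

>>> send_rows --pt "0.06 -0.12 -0.4 0 0 0 1" --pt "0 0 -0.4 0 0 0 1" --pt "0 0 -0.1 0 0 0 1" --pt "0 0 0 0 0 0 1" --pt "0 0 0 0 0 0 1"

```text
time_s: 3.92
tcp_pos: [0.5903, 0.0054, 0.1226]
tool_rot: [0.203, 0.979, 0.003, 0.004]
contact_force: [-0.4, -0.2, 1.3]
grip_width: 0.007
```

Run:
```python
from h import *
for i in range(2):
    o=telemetry.get_obs()
    for c in ['scene','side']:
        p,d=cams.grab_frame(c);cv2.imwrite(f'pics/{c}1.png',p)
print(telemetry.get_obs()['tcp_pos'],telemetry.get_obs()['contact_force'])
a=cv2.imread('pics/scene1.png')[130:260,220:360];b=cv2.imread('pics/side1.png')[120:250,270:410]
cv2.imwrite('pics/crop1.png',np.hstack([cv2.resize(x,(390,362)) for x in(a,b)]))
```

```text
[0.5898658  0.00506359 0.12233738] [-1.12655342 -0.296756    0.06325702]
```

View pics/crop1.png

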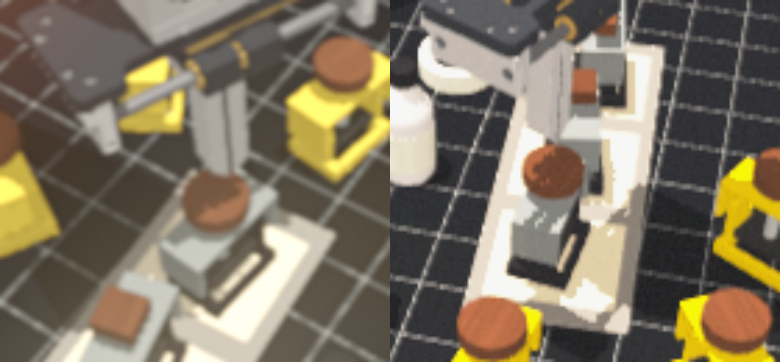

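The crops show the shut fingers above the round top. I'll centre them a few mm and descend slowly.

>>> send_rows --pt "-0.07 -0.07 0 0 0.003 0 1" --pt "0 0 -0.15 0 0 0 1" --pt "0 0 -0.1 0 0 0 1" --pt "0 0 0 0 0 0 1" --pt "0 0 0 0 0 0 1"

```text
time_s: 4.75
tcp_pos: [0.5851, 0.0003, 0.1062]
tool_rot: [0.203, 0.979, 0.002, -0.001]
contact_force: [-0.2, 0.2, 0.1]
grip_width: 0.003
```

>>> send_rows --pt "0 0 -0.08 0 0 0 1" --pt "0 0 -0.08 0 0 0 1" --pt "0 0 0 0 0 0 1"

```text
time_s: 5.12
tcp_pos: [0.5852, 0.0004, 0.096]
tool_rot: [0.203, 0.979, 0.002, -0.001]
contact_force: [0.4, -0.0, 0.1]
grip_width: 0.003
```

>>> send_rows --pt "0 0 -0.06 0 0 0 1" --pt "0 0 -0.06 0 0 0 1"

```text
time_s: 5.38
tcp_pos: [0.5857, 0.0004, 0.089]
tool_rot: [0.203, 0.979, 0.002, -0.001]
contact_force: [-1.2, -0.4, 3.3]
grip_width: 0.004
```

>>> send_rows --pt "0 0 -0.06 0 0 0 1" --pt "0 0 -0.06 0 0 0 1"

```text
time_s: 5.62
tcp_pos: [0.5857, 0.0004, 0.0822]
tool_rot: [0.203, 0.979, 0.002, -0.001]
contact_force: [-1.9, 0.2, 6.3]
grip_width: 0.007
```

>>> send_rows --pt "0 0 -0.03 0 0 0 1"

```text
time_s: 5.75
tcp_pos: [0.5859, 0.0004, 0.0811]
tool_rot: [0.203, 0.979, 0.002, -0.0]
contact_force: [-4.8, -0.5, 18.9]
grip_width: 0.005
```

>>> send_rows --pt "0 0 -0.01 0 0 0 1" --pt "0 0 -0.01 0 0 0 1"

```text
time_s: 6.0
tcp_pos: [0.5857, 0.0004, 0.0813]
tool_rot: [0.203, 0.979, 0.002, -0.0]
contact_force: [-2.9, -0.2, 7.2]
grip_width: 0.0
```

>>> send_rows --pt "0 0 -0.02 0 0 0 1" --pt "0 0 -0.02 0 0 0 1"

```text
time_s: 6.25
tcp_pos: [0.5858, 0.0004, 0.0812]
tool_rot: [0.204, 0.979, 0.003, -0.0]
contact_force: [-3.8, 0.5, 13.9]
grip_width: 0.004
```

>>> send_rows --pt "0 0 -0.02 0 0 0 1" --pt "0 0 -0.02 0 0 0 1" --pt "0 0 -0.02 0 0 0 1"

```text
time_s: 6.62
tcp_pos: [0.5858, 0.0004, 0.0812]
tool_rot: [0.204, 0.979, 0.003, 0.0]
contact_force: [-3.6, 0.5, 13.0]
grip_width: 0.003
```

>>> send_rows --pt "0 0 -0.02 0 0 0 1" --pt "0 0 -0.02 0 0 0 1" --pt "0 0 -0.02 0 0 0 1"

```text
time_s: 7.0
tcp_pos: [0.5858, 0.0004, 0.0812]
tool_rot: [0.204, 0.979, 0.003, 0.001]
contact_force: [-2.8, -0.2, 12.8]
grip_width: 0.003
```

>>> send_rows --pt "0 0 -0.02 0 0 0 1" --pt "0 0 -0.02 0 0 0 1" --pt "0 0 0.05 0 0 0 1" --pt "0 0 0.1 0 0 0 1" --pt "0 0 0.1 0 0 0 1"

```text
time_s: 7.62
tcp_pos: [0.5856, 0.0004, 0.0969]
tool_rot: [0.204, 0.979, 0.003, 0.001]
contact_force: [1.3, 0.1, -0.7]
grip_width: 0.005
```

>>> send_rows --pt "0 0 0.15 0 0 0 1" --pt "0 0 0.3 0 0 0 1" --pt "0 0 0.6 0 0 0 1" --pt "0 0 0.6 0 0 0 1" --pt "0 0 0.6 0 0 0 1"

```text
time_s: 8.25
tcp_pos: [0.583, 0.0004, 0.2337]
tool_rot: [0.204, 0.979, 0.003, -0.002]
contact_force: [0.1, 0.3, -1.0]
grip_width: 0.004
```

>>> send_rows --pt "0 0.7 0 0 0 0 1" --pt "0 0.8 0 0 0 0 1" --pt "0 0.8 0 0 0 0 1" --pt "0 0.5 0 0 0 0 1" --pt "0 0 0 0 0 0 1"

```text
time_s: 8.88
tcp_pos: [0.5847, 0.172, 0.2389]
tool_rot: [0.205, 0.979, 0.004, 0.002]
contact_force: [-0.3, -0.5, 0.2]
grip_width: 0.005
```

Run:
```python
from h import *
P={}
for i in range(2):
  for c in ['scene','side']:
    p,d=cams.grab_frame(c);cv2.imwrite(f'pics/{c}2.png',p);P[c]=d
for c,r in [('scene',(280,186,319,216)),('side',(314,170,342,192))]:
    p=cv2.imread(f'pics/{c}2.png');d=P[c]
    hsv=cv2.cvtColor(p,cv2.COLOR_BGR2HSV);m=((hsv[...,0]<14)&(hsv[...,1]>90)&(hsv[...,2]>40)&(d>0))
    k=np.zeros_like(m);k[r[1]:r[3],r[0]:r[2]]=1;v,u=np.nonzero(m&k)
    W=np.array([world(c,x,y,d[y,x]) for x,y in zip(u,v)]);t=W[W[:,2]>np.percentile(W[:,2],90)-.006]
    print(c,len(W),np.median(t[:,2]),(t.min(0)+t.max(0))/2,t.mean(0))
o=telemetry.get_obs();print(o['time_s'],o['tcp_pos'],o['contact_force'])
o=[cv2.imread(f'pics/{f}.png')[s] for f,s in [('scene0',np.s_[165:285,220:360]),('scene2',np.s_[165:285,220:360]),('side0',np.s_[120:240,260:400]),('side2',np.s_[120:240,260:400])]]
o=[cv2.resize(x,(380,290)) for x in o];cv2.imwrite('pics/cmp.png',np.vstack([np.hstack(o[:2]),np.hstack(o[2:])]))
```

```text
scene 414 0.09327838365781782 [0.58753154 0.00071616 0.09209411] [ 0.58779317 -0.0007481   0.09315655]
side 335 0.09178572068953761 [0.58548444 0.00281325 0.09081012] [0.58506486 0.00523829 0.09162517]
9.075 [0.58563782 0.16650677 0.23899656] [-0.31114851 -0.75443698  0.05340651]
```

View pics/cmp.png

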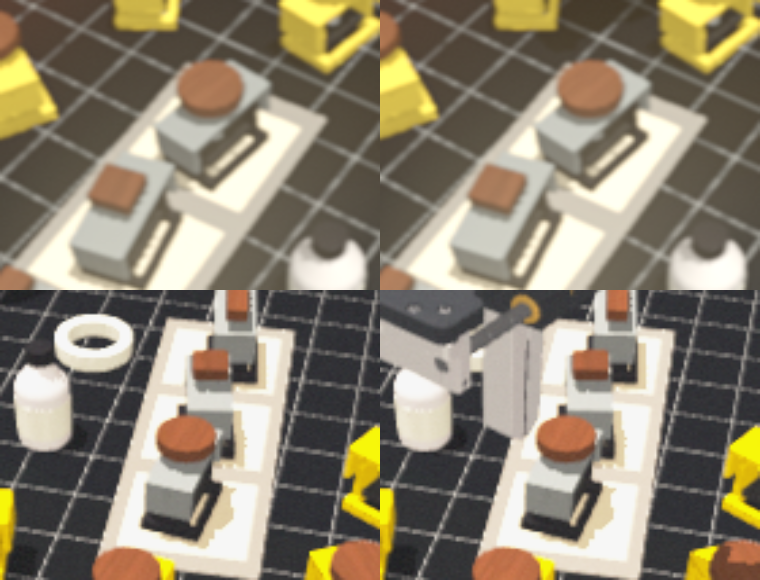

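The before and after crops match. The round stamp is upright and in the same place, its handle is back up, and the gripper is clear.

```bash
python3 -c "
from h import *
print(order.finish_job())"
```

```text
the job is handed in; nothing more can be done
None
```

I stamped the tag under the grey round-topped stamp: its top was pressed to the stop, held there, let spring back up, and the arm withdrew. The job was handed in at about 9.1 s, and it reports no verdict.

- **Press:** I used the shut fingertips near the centre of the top, at about (0.586, 0.000). The tip went from contact at about z = 0.093 to the stop at 0.081, which is the full 12 mm.
- **Hold:** The handle stayed down from about 5.7 s to 7.25 s, roughly 1.5 s, so a little longer than the one second asked. The force was mostly 13–14 N, with one 19 N reading on reaching the stop. There was a side force of up to about 5 N.
- **Weakest moment:** At 6.0 s the force dipped to 7.2 N with the tip at 0.0813, about the spring force at the stop. The handle may have risen by 0.1–0.2 mm there before I pressed a little harder.
- **After withdrawing:** The top's height and position match the first pictures to within 0.6 mm in both the scene and side cameras, so the stamp did not shift and the handle sprang back. Nothing in the compared crops had visibly moved, and the robot touched nothing else that I could see.
- **Disagreement:** The cameras differed by 3–5 mm on the centre of the top. That is small against its 44 mm width, so I aimed in between.

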